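# Ease the ratchet pusher of a tub feed rack onto a meal tub

### The job

The meal tub in the feed rack has to be held snug for filling. Lift the holding pawl off the ratchet wheel and lay it back, then without touching the tub turn the wheel backwards by its crank so that the pusher slides the tub up against the end stop and presses it there with about 10 N (under 5 N it is loose, over 18 N the tub gets dented). Then put the pawl back down on the teeth, never forcing it or the wheel against it, let go, and leave the other things on the table where they are.

Things in the scene. Friction and masses are not known exactly. Their poses are not given: they have to be found in the camera images.
- rack: Steel feed rack, fixed; base plate 322 x 410 x 8 mm. Origin at table height under the upright axis of the ratchet wheel; z up. The tub channel runs along its y on the +x side, the crank sweeps its -x side.
- wheel_top (a point): Point on the wheel axis 80 mm above the table. The ratchet wheel lies flat here: steel disc 148 mm across, 16 saw teeth 8 mm high round the edge of its upper face, tooth tips at this height. The flat crank arm above it reaches 93 mm up.
- wheel (a joint): Angle of ratchet wheel and crank, rad; grows as it turns backwards (anticlockwise from above), driving the pusher 42 mm along the rack's +y per rad. At 0 the handle bears 125 degrees from the rack's +x, anticlockwise. Limits -0.35, 2.4. With the pawl up it stays where left: a brake (0.40 N m) outweighs the spring (about 6 N) that draws the pusher to the tub.
- crank_handle (a point): Centre of the crank's upright black grip, 22 mm across, 62 mm tall, free to spin on its pin; 35 mm above its foot, 130 mm above the table; runs on a circle of 85 mm radius about the wheel axis. Moving it backwards takes about 2 N along the circle; each 1 N more is about 2 N of press on the tub. After a fast stop the brake may carry some of this: read the force while creeping.
- pawl (a joint): Angle of the holding pawl, rad. 0 to 0.12: resting on the teeth (gap to tooth tip); the wheel then cannot turn backwards by more than a tooth. Grows as the free end is lifted and swung over to the rack's +y; beyond 1.6 it tips by its own weight on to its rest at 2.0 and stays there. Free hinge, 70 g.
- pawl_hinge (a point): The pawl's hinge, 94 mm above the table on an upright bracket beside the wheel at rack x +64, y +78 mm; hinge line along the rack's x. The pawl is a steel bar 12 mm wide that lies along the rack's y, its free end towards -y.
- pawl_knob (a point): Centre of the knob on the pawl's free end: steel cylinder 18 mm across, 22 mm long along the rack's x. Pawl down: 68 mm towards -y from the hinge and 20 mm above it; runs on a circle of 71 mm radius about the hinge in the rack's y-z plane. Can be pinched on its two end faces (fingers closing along the rack's x) and turns in the pinch. Bar top 19 mm below it.
- channel (a point): Point on the centre line of the tub channel, on its floor (8 mm above the table); the channel runs along the rack's y between rails 14 mm high. An aluminium end stop 45 mm high is clamped across it on the +y side of the tub, in a place that differs from run to run and is not measured: it is found by feel (or seen), 5 to 55 mm beyond the tub.
- pusher: Steel pusher plate in the channel, 104 mm wide (x), 10 mm thick (y), 58 mm tall; origin on the channel floor at mid thickness. On its +y face sits a sprung rubber pad whose face stands 18 mm ahead of the origin along +y when free and gives 1 mm per 3 N, at most 6.5 mm.
- tub_center (a point): Centre of the lidded plastic meal tub in the channel, 108 mm (rack x) by 130 mm (rack y) by 60 mm tall, 0.2 to 0.35 kg, loose, not touching pusher or stop at the start.
- sample_cup: bystander: small white cup, 48 mm across, 32 mm tall, standing on the rack's base plate near its +y end on the crank side; leave it
- spoon: bystander: steel spoon lying on the table
- spare_tub: bystander: lidded tub 110 x 170 x 60 mm on the table
- spare_lid: bystander: white flat lid 120 x 170 x 8 mm on the table
- spray_jar: bystander: white bottle 60 mm across, 140 mm tall
- mixing_bowl: bystander: steel bowl 130 mm across, 55 mm tall
- spice_jar: bystander: jar 48 mm across, 70 mm tall, standing on the rack's base plate near its -y end on the crank side; leave it

How it is judged:
On the way, in this order (a step that is already met when the one before it is completed fails the run):
1. the pawl is lifted clear of the teeth (beyond 0.5 rad) (value of joint pawl above 0.5 rad), for 0.2 s.
2. with the pawl lifted, the pusher presses the tub with 5 N or more (value of joint pawl above 0.3 rad and contact force between pusher and tub above 5 N), for 0.3 s.
At the end, for the whole second after the job is handed in: The pusher presses the tub against the end stop with 4 N or more, the pawl rests on the teeth (below 0.16 rad), wheel and tub are at rest (contact force between pusher and tub above 4 N and value of joint pawl below 0.16 rad and velocity of joint wheel between -0.05 and 0.05 rad/s and linear speed of tub below 0.01 m/s); the robot touches nothing.
It fails at once if the pusher presses the tub with more than 18 N (contact force between pusher and tub above 18 N).
It fails at once if pawl and wheel are forced against each other with more than 20 N (contact force between pawl and wheel above 20 N).
It fails at once if the robot touches the tub (contact force between any of the fingers, the arm and tub above 0.3 N).
It fails at once if a bystander is moved by more than 25 mm (distance of any of sample_cup, spoon, spare_tub, spare_lid, spray_jar, mixing_bowl, spice_jar from where it was at the start of the episode above 0.025 m).
It also fails if it takes over 72 s, if anything falls off the work surface, if the arm or the gripper's body presses on something with over 40 N, if the wrist force passes 120 N, or if a joint passes its speed limit or range.

### The arm

A 7-joint arm with a two-finger parallel gripper is mounted at the origin on the work surface. World frame = base frame: x ahead of the robot, y to its left, z up, the work surface at z = 0. Lengths are in m, angles in rad, forces in N, time in s.
With the tool pointing down it reaches from about 0.4 to 0.85 m from the base axis. Payload 10.4 kg.
Tool frame: the origin (TCP) lies on the front face of the gripper's body, between the roots of the fingers; the fingertips stand 70 mm ahead of it and the grasp point (between the pads) lies 51 mm ahead of it (ctrl.grip_depth is the distance from the TCP to the grasp point, in m); z points along the fingers, y is the direction in which the jaws open and shut (so a half turn about z gives the same grasp; the last joint's range is limited). The gripper opens to 87 mm and grips with 3 to 60 N. Pads are 19 mm wide; open, the fingers measure 117 mm over their backs; the gripper's body (75 mm by 190 mm) begins 51 mm behind the grasp point.
Start: joints at [-0.023, 0.332, -0.065, 1.46, 0.022, 1.35, -0.088], TCP at [0.625, 0, 0.292] pointing down, gripper open.
Joint ranges: [-2.6, 2.6], [-0.5, 2.12], [-1.47, 1.34], [0.16, 2.42], [-1.27, 4.41], [0.06, 2.06], [-2.6, 2.6]. Speed limits (rad/s): [2.22, 2.22, 2.79, 2.79, 3.14, 3.14, 3.14].

### API

Orientations are given as a unit quaternion [x, y, z, w].
In Python, from bench import get_state, eyes, ctrl, models gives the robot as it stands.
- The arm moves only by the tool step_arm, never from a script. Its argument "increments" is a list of rows, each a list of 3 entries, a list of its own where there are three numbers: the shift along the tool's x, y, z in cm, then the turn about the tool's z in rad, then the closure, from 0 (fully open) to 1 (shut). In form: [[[dx, dy, dz], spin, hand], ...]. A call has 1 to 20 rows; each row shifts and turns the commanded pose from where the row before left it, along the tool's axes as they then stand; what a row does not reach is not made up. A row lasts 1/8 s, in which the tool goes at most 62.5 mm and 10.7 degrees, less where a joint would pass 70% of its speed; a pose out of reach is approached as far as the arm can. A call is refused whole if a number of a shift passes 6.25 or a number of a turn 0.188, either way. A call with a gripper value outside its range is refused whole. The fingers move at their own pace and stop on an object; the grip force is fixed at half the most. Time passes only in rows, so rows that do not move let the fingers close. It gives the time, the measured TCP pose, the force and the opening at its end, in the units of the state.
- get_state(): the state, without advancing time (a new reading comes with each control period).
- eyes.snapshot(name): name is "scene" or "side" or "wrist"; returns (picture, depth): 400x640x3 uint8, red, green, blue; 400x640 float32, m along the optical axis (not along the pixel's ray), 0 where there is no reading.
- eyes.calibration(name): a dict with "camera_matrix" (3x3 intrinsics, pixels), "rvec" (rotation vector, rad) and "tvec" (3), from world to camera coordinates, as OpenCV has them. Camera axes: x right, y down, z forward; pixel columns grow to the right and rows downward; lengths in m; the calibration is good to about 2 mm. A picture is of the moment at which its call begins: read the wrist's pose just before it. calibration takes no time and is no camera call; for the wrist camera it gives the pose at the moment of the call.
- ctrl.job_done(): hands the job in, once; it reports no verdict.
Trained networks look in the newest picture that a camera, given by its name, has taken for a name from the list of things; names that differ only in an ending like _2 or _b are one class to them, and where a whole thing is asked for, a point or a joint stands for the part that bears it (a point fixed in the world has none). Each returns a list of dicts, best first, with "score" (0 to 1); they miss things now and then, are a little off and sometimes report something else, mostly with a low value. They report only what shows in the picture. A call takes as long as a camera call.
- models.find_in(camera, name): "centre" ([column, row] as shares, 0 to 1, of the picture: columns of its width, rows of its height, amid what is visible of it).
- models.pinpoint(camera, name): "centre" ([column, row] as shares, 0 to 1, of the picture: columns of its width, rows of its height: a listed point, or the origin of a listed thing).
The state is a dict: "time": time; "joints": joint angles; "joint_vel": joint speeds; "tau": joint torques, N m; "eef_pos": TCP position; "eef_rot": TCP orientation; "ft_force": force on the tool from outside, world axes, zero at the start; "moment": the same for the moment, N m; "gripper_width": finger opening in m.
Only numpy, scipy, OpenCV 4.12 (cv2) and the standard library are available. Lean on these libraries where they do the work, as an engineer would, in place of code of your own. Each camera call takes 0.05 s, during which the arm holds its last target.

## Working session

There is one attempt and no reset: what is moved stays moved. The work goes in short steps, Python scripts to look and compute and a tool call to move; the robot and the scene stay as the last step left them, time stands still between calls to the robot, and variables do not carry over. Pictures are saved under pics/ and viewed, and the job is handed in when it is done.

Besides the shell and the picture viewer there is one more tool, called after "Request:" in YAML: its name, and indented under it one key for each argument. step_arm: Moves the arm, as the interface text tells. Its arguments: {"type":"object","properties":{"increments":{"type":"array","items":{"type":"array"}}},"required":["increments"]}

```bash
ls; mkdir -p pics; python3 - <<'E'
from bench import get_state, eyes, ctrl, models
import cv2
s=get_state();print(s['time'],s['eef_pos'],s['eef_rot'],s['ft_force'],s['gripper_width'])
for c in ['scene','side']:
    im,d=eyes.snapshot(c);cv2.imwrite(f'pics/{c}0.png',im[:,:,::-1])
    import numpy as np
    np.save(f'{c}_d.npy',d)
    k=eyes.calibration(c);print(c,k)
    for n in ['rack','wheel_top','crank_handle','pawl_hinge','pawl_knob','channel','pusher','tub_center']:
        print(n,[(round(r['score'],2),np.round(np.array(r['centre'])*[640,400],1).tolist()) for r in models.pinpoint(c,n)[:2]])
print(get_state()['time'])
E
```

```text
pics
0.0 [6.24727845e-01 1.60181412e-06 2.91458573e-01] [ 7.07092706e-01  7.07120514e-01 -5.14597914e-04 -4.68380884e-04] [-0.4498189   0.84466346  0.41471342] 0.08691616710036434
scene {'camera_matrix': array([[427.2789655 ,   0.        , 318.41026251],
       [  0.        , 427.2789655 , 194.9630427 ],
       [  0.        ,   0.        ,   1.        ]]), 'rvec': array([ 0.76295588,  2.56858599, -1.17997446]), 'tvec': array([ 0.46376013, -0.10520498,  1.36959798])}
rack [(0.6, [309.4, 225.8])]
wheel_top [(0.6, [307.0, 199.0]), (0.17, [296.7, 219.6])]
crank_handle [(0.71, [337.2, 194.5])]
pawl_hinge [(0.7, [297.0, 219.4])]
pawl_knob [(0.47, [283.0, 198.2]), (0.2, [303.5, 187.6])]
channel []
pusher [(0.8, [248.5, 216.1])]
tub_center [(0.75, [256.5, 233.3])]
side {'camera_matrix': array([[473.34681283,   0.        , 313.16626024],
       [  0.        , 473.34681283, 193.69662126],
       [  0.        ,   0.        ,   1.        ]]), 'rvec': array([ 2.13358602, -0.28381763,  0.15935431]), 'tvec': array([-0.50115666,  0.15527337,  1.24236689])}
rack [(0.81, [328.9, 227.8])]
wheel_top [(0.69, [330.0, 209.1])]
crank_handle [(0.5, [307.5, 180.7])]
pawl_hinge [(0.78, [350.1, 183.5]), (0.58, [395.5, 341.4])]
pawl_knob [(0.69, [356.5, 190.5])]
channel []
pusher [(0.55, [387.5, 243.1])]
tub_center [(0.77, [380.5, 208.9])]
0.9
```

View pics/scene0.png

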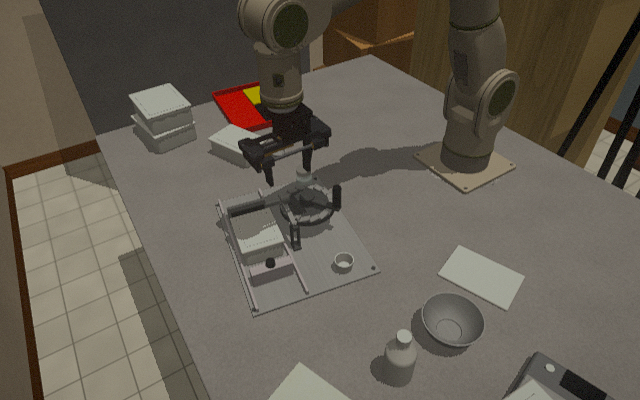

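View pics/side0.png

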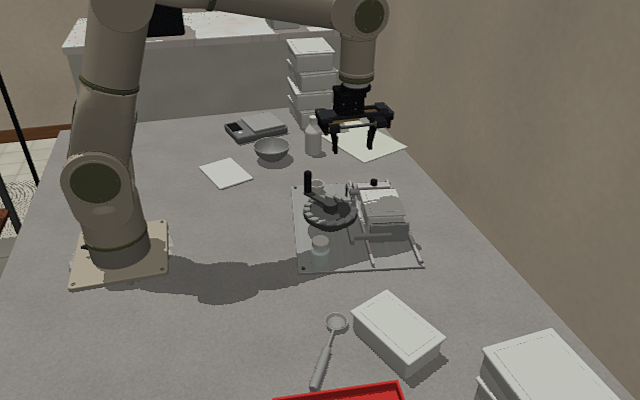

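```bash
cat > h.py <<'E'
import numpy as np, cv2
from bench import get_state, eyes, ctrl, models
from scipy.spatial.transform import Rotation as R
def ray(c,px):
    k=eyes.calibration(c);Rm=cv2.Rodrigues(np.array(k['rvec']))[0];t=np.array(k['tvec'])
    K=k['camera_matrix'];d=np.linalg.inv(K)@[px[0],px[1],1.]
    return -Rm.T@t, Rm.T@d
def atz(c,px,z):
    o,d=ray(c,px);return o+d*(z-o[2])/d[2]
def proj(c,P):
    k=eyes.calibration(c);return cv2.projectPoints(np.array(P,float).reshape(-1,3),np.array(k['rvec']),np.array(k['tvec']),k['camera_matrix'],None)[0].reshape(-1,2)
def tri(obs):
    A=np.zeros((3,3));b=np.zeros(3)
    for c,p in obs:
        o,d=ray(c,p);d=d/np.linalg.norm(d);M=np.eye(3)-np.outer(d,d);A+=M;b+=M@o
    return np.linalg.solve(A,b)
E
python3 - <<'E'
from h import *
S={'rack':([309.4,225.8],[328.9,227.8],0),'wheel':([307,199],[330,209.1],.08),'handle':([337.2,194.5],[307.5,180.7],.13),'hinge':([297,219.4],[350.1,183.5],.094),'knob':([283,198.2],[356.5,190.5],.114),'pusher':([248.5,216.1],[387.5,243.1],.008),'tub':([256.5,233.3],[380.5,208.9],.038)}
for n,(a,b,z) in S.items():
    print(n,atz('scene',a,z).round(4),atz('side',b,z).round(4),tri([('scene',a),('side',b)]).round(4))
E
```

```text
rack [ 0.5606 -0.0294  0.    ] [ 0.5557 -0.0363  0.    ] [ 0.5579 -0.0323 -0.0036]
wheel [ 0.553  -0.0485  0.08  ] [ 0.5503 -0.058   0.08  ] [ 0.5515 -0.0525  0.0762]
handle [0.5093 0.0284 0.13  ] [0.5083 0.0201 0.13  ] [0.5086 0.0255 0.1271]
hinge [0.6207 0.0162 0.094 ] [0.6373 0.0306 0.094 ] [0.6288 0.0216 0.1016]
knob [ 0.6208 -0.0517  0.114 ] [ 0.631  -0.0384  0.114 ] [ 0.6257 -0.0462  0.12  ]
pusher [ 0.6858 -0.1492  0.008 ] [ 0.6845 -0.1517  0.008 ] [ 0.6853 -0.1504  0.0068]
tub [ 0.7067 -0.0489  0.038 ] [ 0.7083 -0.037   0.038 ] [ 0.7068 -0.0438  0.0428]
```

```bash
python3 - <<'E'
import cv2
a=cv2.imread('pics/scene0.png')[160:320,200:400];cv2.imwrite('pics/z1.png',cv2.resize(a,None,fx=3.7,fy=3.7,interpolation=cv2.INTER_CUBIC))
a=cv2.imread('pics/side0.png')[160:280,280:440];cv2.imwrite('pics/z2.png',cv2.resize(a,None,fx=5,fy=5,interpolation=cv2.INTER_CUBIC))
from h import *
im,d=eyes.snapshot('wrist');cv2.imwrite('pics/w0.png',im[:,:,::-1])
for n in ['rack','wheel_top','crank_handle','pawl_hinge','pawl_knob','channel','pusher','tub_center']:
    print(n,[(round(r['score'],2),np.round(np.array(r['centre'])*[640,400],1).tolist()) for r in models.pinpoint('wrist',n)[:2]])
E
```

```text
rack [(0.93, [260.8, 209.5])]
wheel_top [(0.68, [246.4, 227.6])]
crank_handle [(0.66, [174.9, 165.2])]
pawl_hinge [(0.78, [321.4, 167.1]), (0.62, [361.8, 276.4])]
pawl_knob [(0.85, [308.6, 242.7])]
channel []
pusher [(0.69, [366.0, 275.0])]
tub_center [(0.92, [388.2, 210.5])]
```

View pics/z1.png

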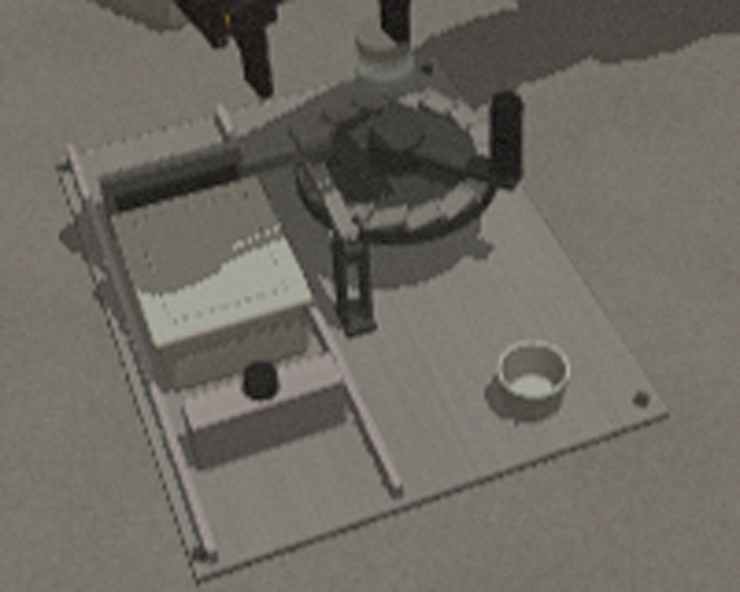

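View pics/z2.png

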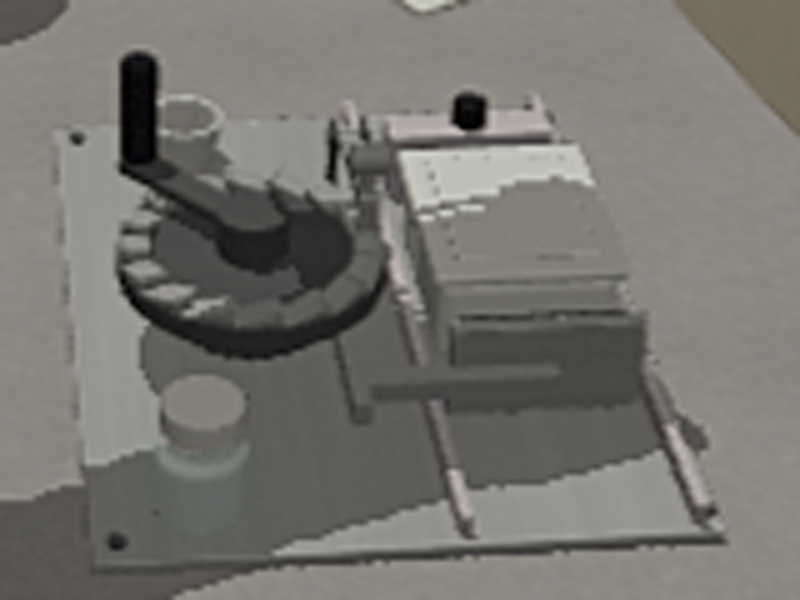

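View pics/w0.png

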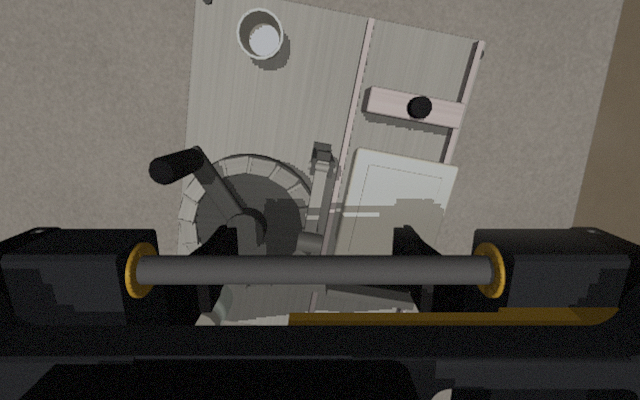

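```bash
python3 - <<'E'
from h import *
from scipy.optimize import least_squares
c={}
c['pp1']=atz('scene',(253.5,316.8),.008);c['mp1']=atz('scene',(380.5,271.4),.008)
c['mm']=atz('side',(299.4,273.4),.008);c['pm']=atz('side',(424.8,268.4),.008);c['mp']=atz('side',(291,186.4),.008)
for k,v in c.items():print(k,v.round(4))
pts=[('scene',(307,199),(0,0,.08)),('side',(330,209.1),(0,0,.08)),('scene',(297,219.4),(.064,.078,.094)),('side',(350.1,183.5),(.064,.078,.094)),('scene',(283,198.2),(.064,.01,.114)),('side',(356.5,190.5),(.064,.01,.114)),
('wrist',(246.4,227.6),(0,0,.08)),('wrist',(321.4,167.1),(.064,.078,.094)),('wrist',(308.6,242.7),(.064,.01,.114)),('wrist',(260.8,209.5),(0,0,0)),('scene',(309.4,225.8),(0,0,0)),('side',(328.9,227.8),(0,0,0))]
def W(p,L):
    cc,s=np.cos(p[2]),np.sin(p[2]);return np.array([p[0]+cc*L[0]-s*L[1],p[1]+s*L[0]+cc*L[1],L[2]])
cor=[('scene',(253.5,316.8),1,1),('scene',(380.5,271.4),-1,1),('side',(299.4,273.4),-1,-1),('side',(424.8,268.4),1,-1),('side',(291,186.4),-1,1)]
def f(p):
    r=[]
    for cam,px,L in pts: r.append(proj(cam,W(p,L))[0]-px)
    for cam,px,a,b in cor: r.append(proj(cam,W(p,(p[3]+a*.161,p[4]+b*.205,.008)))[0]-px)
    return np.concatenate(r)
s=least_squares(f,[.555,-.05,-.15,.05,0],loss='soft_l1',f_scale=1.5)
print(s.x.round(4));print(f(s.x).reshape(-1,2).round(1).tolist())
p=s.x
print('hinge',W(p,(.064,.078,.094)),'knob',W(p,(.064,.01,.114)))
print('handle local ang', )
h=tri([('scene',(337.2,194.5)),('side',(307.5,180.7)),('wrist',(174.9,165.2))]);d=h[:2]-p[:2];print(h,np.linalg.norm(d),np.degrees(np.arctan2(d[1],d[0])-p[2]))
E
```

```text
pp1 [0.8163 0.1503 0.008 ]
mp1 [0.5028 0.2056 0.008 ]
mm [ 0.4282 -0.2053  0.008 ]
pm [ 0.7357 -0.2689  0.008 ]
mp [0.4991 0.1927 0.008 ]
[ 0.5548 -0.0455 -0.175   0.0632  0.0294]
[[0.0, 0.9], [0.2, -2.8], [-3.0, 2.6], [-0.8, 2.2], [1.4, 0.9], [-2.9, 2.2], [0.6, 0.4], [-0.2, 0.8], [0.0, -0.3], [-0.7, -3.8], [-1.3, -4.3], [0.7, 2.0], [-0.8, -1.3], [0.3, -1.5], [-0.5, -1.0], [1.3, -3.6], [-0.6, -1.6]]
hinge [0.63139811 0.02018783 0.094     ] knob [ 0.61956129 -0.04677402  0.114     ]
handle local ang
[0.50889314 0.02702215 0.12702822] 0.08581319292601308 132.36412714769617
```

Request:
step_arm:
  increments:
    - [[-2.4,-0.3,1.5],0,0.5]
    - [[-2.3,-0.2,1.5],0,0.5]
    - [[0,0,0],0.0875,0.5]
    - [[0,0,0],0.0875,0.5]
    - [[0,0,0],0,0.5]
    - [[0,0,0],0,0.5]

```text
time: 2.1
eef_pos: [0.62, -0.0469, 0.2623]
eef_rot: [0.766, 0.643, 0.0, 0.0]
ft_force: [-0.0, 0.4, 0.1]
gripper_width: 0.0446
```

```bash
python3 - <<'E'
from h import *
s=get_state();print(s['time'],s['eef_pos'],R.from_quat(s['eef_rot']).as_matrix().round(3).tolist(),s['ft_force'],s['gripper_width'])
im,d=eyes.snapshot('wrist');cv2.imwrite('pics/w1.png',im[:,:,::-1])
for n,z in [('wheel_top',.08),('crank_handle',.13),('pawl_hinge',.094),('pawl_knob',.114),('pusher',.008),('tub_center',.038)]:
    for r in models.pinpoint('wrist',n)[:2]:
        px=np.array(r['centre'])*[640,400];print(n,round(r['score'],2),px.round(1),atz('wrist',px,z).round(4))
E
```

```text
2.1 [ 0.62002639 -0.04692621  0.26230119] [[0.172, 0.985, 0.0], [0.985, -0.172, -0.0], [0.0, 0.0, -1.0]] [-0.03832125  0.40845345  0.11148438] 0.04461639390672629
wheel_top 0.97 [241.8 203.4] [ 0.5526 -0.0451  0.08  ]
pawl_hinge 0.9 [310.6 113.5] [0.6292 0.0225 0.094 ]
pawl_knob 0.95 [314.2 200.8] [ 0.6203 -0.0446  0.114 ]
pusher 0.73 [384.4 242.4] [ 0.6886 -0.1403  0.008 ]
tub_center 0.75 [400.5 160.2] [ 0.7106 -0.039   0.038 ]
tub_center 0.41 [143.1 131.8] [0.461  0.0341 0.038 ]
```

View pics/w1.png

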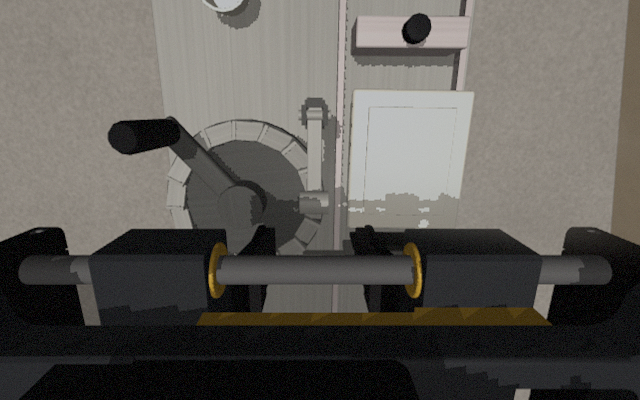

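Request:
step_arm:
  increments:
    - [[0.1,0,3.0],0,0.5]
    - [[0,0,3.0],0,0.5]
    - [[0,0,2.6],0,0.5]
    - [[0,0,1.0],0,0.5]
    - [[0,0,0],0,0.5]

```text
time: 3.08
eef_pos: [0.6201, -0.046, 0.1662]
eef_rot: [0.766, 0.643, -0.0, -0.0]
ft_force: [0.3, -0.7, 0.1]
gripper_width: 0.0434
```

```bash
python3 - <<'E'
from h import *
for c in ['scene','side','wrist']:
    im,d=eyes.snapshot(c);cv2.imwrite(f'pics/{c}2.png',im[:,:,::-1])
a=cv2.imread('pics/side2.png')[140:240,290:430];cv2.imwrite('pics/z3.png',cv2.resize(a,None,fx=5,fy=5,interpolation=cv2.INTER_CUBIC))
E
```

```text
(no output)
```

View pics/z3.png

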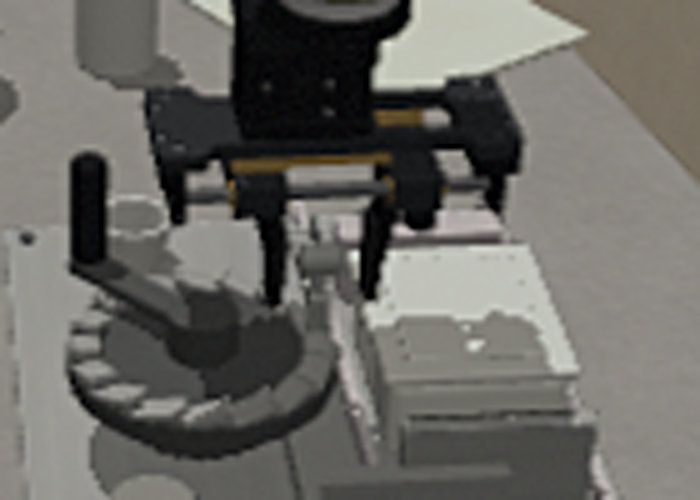

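View pics/wrist2.png

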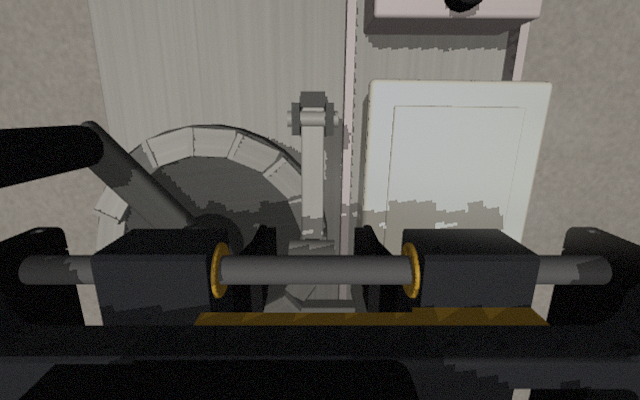

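Request:
step_arm:
  increments:
    - [[0,0,0],0,1]
    - [[0,0,0],0,1]
    - [[0,0,0],0,1]
    - [[0,0,0],0,1]

```text
time: 3.72
eef_pos: [0.6197, -0.046, 0.1663]
eef_rot: [0.766, 0.643, -0.0, -0.0]
ft_force: [-5.1, 2.1, 3.0]
gripper_width: 0.0214
```

```bash
python3 - <<'E'
from h import *
im,d=eyes.snapshot('wrist')
print(atz('wrist',(312,118),.098)); r=models.pinpoint('wrist','pawl_hinge');print([(q['score'],atz('wrist',np.array(q['centre'])*[640,400],.094)) for q in r])
# arc: knob angle from 163.6deg ; displacement per pawl angle in (y,z)
a0=np.arctan2(20,-68)
prev=None
for q in np.arange(0,1.96,.12):
    v=7.1*np.array([np.cos(a0-q),np.sin(a0-q)])
    if prev is not None: print(round(q,2),(v-prev).round(2),v.round(2))
    prev=v
E
```

```text
[0.63046824 0.02154831 0.098     ]
[(0.64, array([0.63203385, 0.02159543, 0.094     ]))]
0.12 [0.29 0.8 ] [-6.52  2.8 ]
0.24 [0.38 0.76] [-6.14  3.57]
0.36 [0.47 0.71] [-5.67  4.27]
0.48 [0.55 0.65] [-5.12  4.92]
0.6 [0.63 0.58] [-4.49  5.5 ]
0.72 [0.69 0.5 ] [-3.8  6. ]
0.84 [0.75 0.41] [-3.05  6.41]
0.96 [0.79 0.32] [-2.27  6.73]
1.08 [0.82 0.22] [-1.44  6.95]
1.2 [0.84 0.12] [-0.6   7.07]
1.32 [0.85 0.02] [0.25 7.1 ]
1.44 [ 0.85 -0.08] [1.1  7.01]
1.56 [ 0.83 -0.18] [1.93 6.83]
1.68 [ 0.8  -0.28] [2.73 6.55]
1.8 [ 0.76 -0.37] [3.5  6.18]
1.92 [ 0.71 -0.46] [4.21 5.71]
```

Request:
step_arm:
  increments:
    - [[0.29,0,-0.8],0,1]
    - [[0.38,0,-0.76],0,1]
    - [[0.47,0,-0.71],0,1]
    - [[0.55,0,-0.65],0,1]
    - [[0.63,0,-0.58],0,1]
    - [[0,0,0],0,1]

```text
time: 4.58
eef_pos: [0.624, -0.022, 0.2015]
eef_rot: [0.766, 0.643, -0.0, -0.0]
ft_force: [-4.9, 1.8, -6.1]
gripper_width: 0.0216
```

Request:
step_arm:
  increments:
    - [[0.69,0,-0.5],0,1]
    - [[0.75,0,-0.41],0,1]
    - [[0.79,0,-0.32],0,1]
    - [[0.82,0,-0.22],0,1]
    - [[0.84,0,-0.12],0,1]
    - [[0,0,0],0,1]

```text
time: 5.32
eef_pos: [0.6308, 0.0154, 0.217]
eef_rot: [0.766, 0.643, -0.001, 0.0]
ft_force: [-6.2, -0.7, -8.6]
gripper_width: 0.0214
```

```bash
python3 - <<'E'
from h import *
for c in ['scene','side']:
    im,d=eyes.snapshot(c);cv2.imwrite(f'pics/{c}3.png',im[:,:,::-1])
a=cv2.imread('pics/side3.png')[120:240,290:430];cv2.imwrite('pics/z4.png',cv2.resize(a,None,fx=4,fy=4,interpolation=cv2.INTER_CUBIC))
E
```

```text
(no output)
```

View pics/z4.png

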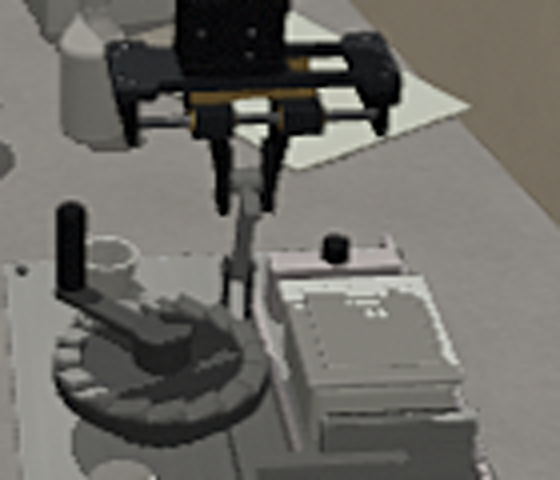

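Request:
step_arm:
  increments:
    - [[0.85,0,0.05],0,1]
    - [[0.85,0,0.13],0,1]
    - [[0.83,0,0.2],0,1]
    - [[0.8,0,0.28],0,1]
    - [[0.76,0,0.37],0,1]
    - [[0.3,0,0.2],0,1]
    - [[0,0,0],0,1]

```text
time: 6.3
eef_pos: [0.6386, 0.0582, 0.2057]
eef_rot: [0.766, 0.642, -0.0, 0.0]
ft_force: [-8.2, -2.4, -0.7]
gripper_width: 0.0212
```

Request:
step_arm:
  increments:
    - [[0,0,0],0,0.5]
    - [[0,0,0],0,0.5]
    - [[0,0,0],0,0.5]
    - [[0,0,-2.0],0,0.5]
    - [[0,0,-3.5],0,0.5]
    - [[0,0,0],0,0.5]

```text
time: 7.05
eef_pos: [0.6403, 0.0586, 0.2646]
eef_rot: [0.766, 0.643, 0.003, 0.002]
ft_force: [0.5, -0.7, 0.5]
gripper_width: 0.0436
```

```bash
python3 - <<'E'
from h import *
s=get_state();print(s['time'],s['eef_pos'],s['ft_force'])
for c in ['scene','side','wrist']:
    im,d=eyes.snapshot(c);cv2.imwrite(f'pics/{c}4.png',im[:,:,::-1])
    for n in ['crank_handle','pawl_knob','wheel_top','pusher','tub_center']:
        print(c,n,[(round(r['score'],2),np.round(np.array(r['centre'])*[640,400],1).tolist()) for r in models.pinpoint(c,n)[:2]])
a=cv2.imread('pics/side4.png')[120:240,290:430];b=cv2.imread('pics/scene4.png')[160:280,210:350];cv2.imwrite('pics/z5.png',cv2.resize(np.hstack([a,b]),None,fx=2.8,fy=2.8,interpolation=cv2.INTER_CUBIC))
E
```

```text
7.05 [0.64028132 0.05859014 0.26458312] [ 0.51216386 -0.73401361  0.4572207 ]
scene crank_handle [(0.55, [337.2, 193.8])]
scene pawl_knob [(0.68, [302.4, 218.4]), (0.18, [477.1, 277.2])]
scene wheel_top [(0.59, [308.4, 202.8]), (0.27, [480.1, 276.3])]
scene pusher [(0.84, [248.3, 213.6])]
scene tub_center [(0.84, [258.6, 236.2])]
side crank_handle [(0.65, [307.8, 178.9])]
side pawl_knob [(0.58, [350.7, 160.3])]
side wheel_top [(0.93, [332.4, 209.0]), (0.32, [319.7, 265.7])]
side pusher [(0.69, [385.9, 241.1]), (0.4, [329.4, 231.3])]
side tub_center [(0.57, [381.0, 208.7])]
wrist crank_handle []
wrist pawl_knob [(0.64, [311.8, 208.3])]
wrist wheel_top []
wrist pusher []
wrist tub_center []
```

View pics/z5.png

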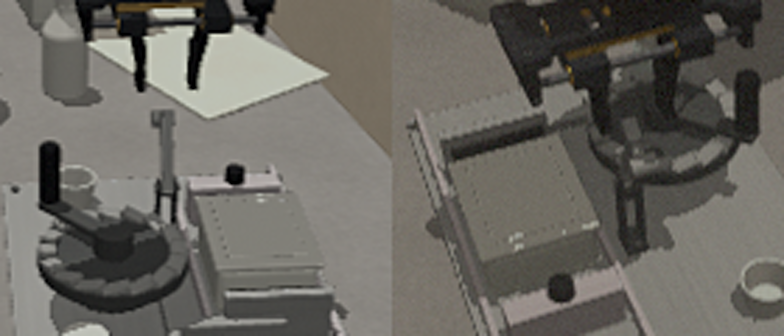

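View pics/wrist4.png

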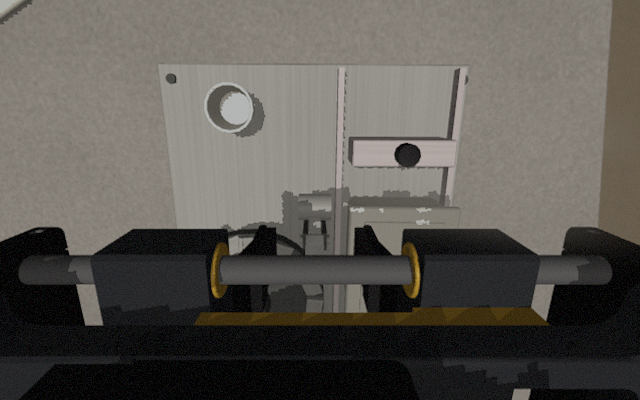

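Request:
step_arm:
  increments:
    - [[-1.8,-4.1,0],0,0.4]
    - [[-1.8,-4.1,0],0,0.4]
    - [[-1.8,-4.2,0],0,0.4]
    - [[0,0,0],-0.174,0.4]
    - [[0,0,0],-0.174,0.4]
    - [[0,0,0],-0.174,0.4]
    - [[0,0,0],-0.174,0.4]
    - [[0,0,0],-0.174,0.4]
    - [[0,0,0],-0.174,0.4]
    - [[0,0,0],-0.174,0.4]
    - [[0,0,0],0,0.4]

```text
time: 9.32
eef_pos: [0.5071, 0.0268, 0.2598]
eef_rot: [0.261, 0.965, 0.0, 0.0]
ft_force: [-0.2, -0.6, 0.6]
gripper_width: 0.0524
```

```bash
python3 - <<'E'
from h import *
s=get_state();print(s['time'],s['eef_pos'],R.from_quat(s['eef_rot']).as_matrix().round(3).tolist(),s['ft_force'])
im,d=eyes.snapshot('wrist');cv2.imwrite(f'pics/w5.png',im[:,:,::-1])
for n,z in [('wheel_top',.08),('crank_handle',.13),('pawl_knob',.1476),('pusher',.008)]:
    for r in models.pinpoint('wrist',n)[:2]:
        px=np.array(r['centre'])*[640,400];print(n,round(r['score'],2),px.round(1),atz('wrist',px,z).round(4))
E
```

```text
9.325 [0.50714516 0.0267712  0.25977927] [[-0.863, 0.505, 0.0], [0.505, 0.863, 0.0], [-0.0, 0.0, -1.0]] [-0.18725852 -0.63954622  0.59012521]
wheel_top 0.7 [283.  241.3] [ 0.5323 -0.0225  0.08  ]
wheel_top 0.65 [319.3 212.7] [0.5252 0.0212 0.08  ]
crank_handle 0.91 [320.3 213.5] [0.5116 0.0292 0.13  ]
```

View pics/w5.png

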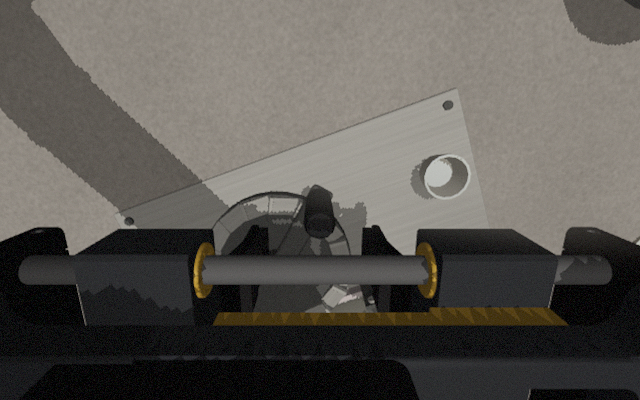

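Request:
step_arm:
  increments:
    - [[-0.2,0.2,2.5],0,0.4]
    - [[0,0,2.5],0,0.4]
    - [[0,0,1.8],0,0.4]
    - [[0,0,1.0],0,0.4]
    - [[0,0,0],0,0.4]

```text
time: 10.2
eef_pos: [0.5097, 0.0275, 0.1814]
eef_rot: [0.261, 0.965, -0.0, -0.0]
ft_force: [-0.7, 0.7, 0.3]
gripper_width: 0.0519
```

```bash
python3 - <<'E'
from h import *
for c in ['scene','side','wrist']:
    im,d=eyes.snapshot(c);cv2.imwrite(f'pics/{c}6.png',im[:,:,::-1])
a=cv2.imread('pics/side6.png')[110:230,260:400];b=cv2.imread('pics/scene6.png')[130:250,270:410];cv2.imwrite('pics/z6.png',cv2.resize(np.hstack([a,b]),None,fx=2.8,fy=2.8,interpolation=cv2.INTER_CUBIC))
E
```

```text
(no output)
```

View pics/z6.png

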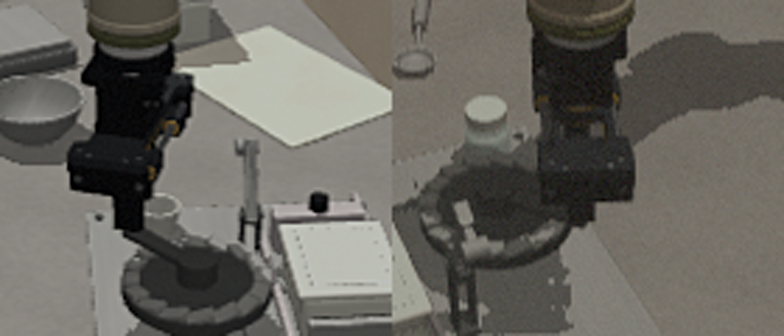

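View pics/wrist6.png

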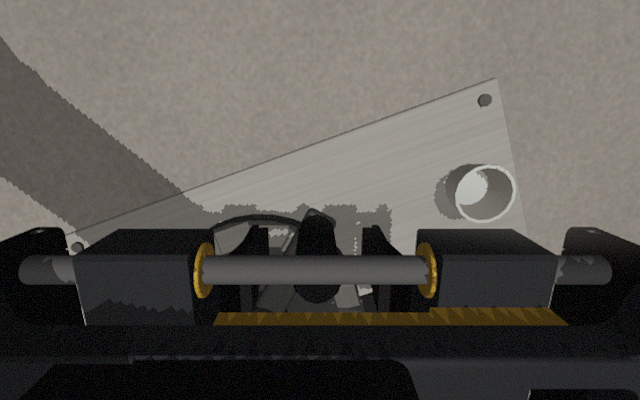

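Handle is between the fingers (column 318, about centred at 318). Close.

Request:
step_arm:
  increments:
    - [[0,0,0],0,1]
    - [[0,0,0],0,1]
    - [[0,0,0],0,1]
    - [[0,0,0],0,1]
    - [[0,0,0],0,1]

```text
time: 10.98
eef_pos: [0.5099, 0.0276, 0.1817]
eef_rot: [0.261, 0.965, 0.0, 0.0]
ft_force: [-0.5, -0.4, -0.0]
gripper_width: 0.0214
```

```bash
cat > arc.py <<'E'
from h import *
import sys
# wheel centre and current handle=TCP xy -> per-step tool increments
def plan(steps,C=(.5537,-.0447)):
    s=get_state();Rm=R.from_quat(s['eef_rot']).as_matrix();p=s['eef_pos'][:2];C=np.array(C)
    d=p-C;r=np.linalg.norm(d);ph=np.arctan2(d[1],d[0]);t=np.array([-np.sin(ph),np.cos(ph)]);n=np.array([np.cos(ph),np.sin(ph)])
    f=s['ft_force'][:2];print('t',s['time'],'r',r.round(4),'phi',ph.round(4),'Ftan',round(f@t,2),'Frad',round(f@n,2),s['ft_force'].round(1),'w',round(s['gripper_width'],4))
    prev=p
    for st in steps:
        ph+=st;q=C+.085*np.array([np.cos(ph),np.sin(ph)])
        dl=Rm.T@np.array([*(q-prev),0]);print([[round(dl[0]*100,2),round(dl[1]*100,2),0],0,1]);prev=q
if __name__=='__main__': plan([float(sys.argv[1])]*int(sys.argv[2]))
E
python3 arc.py 0.06 10
```

```text
t 10.975 r 0.0845 phi 2.1151 Ftan 0.62 Frad -0.11 [-0.5 -0.4 -0. ] w 0.0214
[[np.float64(0.27), np.float64(-0.43), 0], 0, 1]
[[np.float64(0.2), np.float64(-0.47), 0], 0, 1]
[[np.float64(0.17), np.float64(-0.48), 0], 0, 1]
[[np.float64(0.15), np.float64(-0.49), 0], 0, 1]
[[np.float64(0.12), np.float64(-0.5), 0], 0, 1]
[[np.float64(0.09), np.float64(-0.5), 0], 0, 1]
[[np.float64(0.06), np.float64(-0.51), 0], 0, 1]
[[np.float64(0.02), np.float64(-0.51), 0], 0, 1]
[[np.float64(-0.01), np.float64(-0.51), 0], 0, 1]
[[np.float64(-0.04), np.float64(-0.51), 0], 0, 1]
```

```bash
python3 - <<'E'
from h import *
# scene0 zoom pixels -> px
z=lambda a:(a[0]/3.7+200,a[1]/3.7+160)
C=np.array([.5537,-.0447]);y=-.168
def loc(P):
    d=P[:2]-C;return np.array([np.cos(y)*d[0]+np.sin(y)*d[1],-np.sin(y)*d[0]+np.cos(y)*d[1]]).round(4)
for n,px,zz in [('tubtop+y -x',(312,300),.068),('tubtop+y +x',(155,347),.068),('stop top far -y +x',(183,402),.053),('stop top -y -x',(335,352),.053),('tubtop -y+x',(108,212),.068),('tubtop -y -x',(262,178),.068)]:
    print(n,loc(atz('scene',z(px),zz)))
z=lambda a:(a[0]/5+280,a[1]/5+160)
for n,px,zz in [('stop near top edge L',(388,140),.053),('stop near top edge R',(553,138),.053),('tub top far L',(400,152),.068),('tub top far R',(583,147),.068),('tub top near L',(430,278),.068),('tub top near R',(632,278),.068),('pusher top L',(452,320),.066),('pusher top R',(645,316),.066)]:
    print(n,loc(atz('side',z(px),zz)))
E
```

```text
tubtop+y -x [0.1024 0.1035]
tubtop+y +x [0.2075 0.101 ]
stop top far -y +x [0.2018 0.1388]
stop top -y -x [0.1004 0.1389]
tubtop -y+x [ 0.2048 -0.0332]
tubtop -y -x [ 0.0957 -0.0223]
stop near top edge L [0.1007 0.1261]
stop near top edge R [0.1996 0.1192]
tub top far L [0.1004 0.0893]
tub top far R [0.2077 0.0848]
tub top near L [ 0.0937 -0.0359]
tub top near R [ 0.2018 -0.046 ]
pusher top L [ 0.0987 -0.0714]
pusher top R [ 0.2006 -0.0774]
```

Request:
step_arm:
  increments:
    - [[0.22,-0.45,0],0,1]
    - [[0.2,-0.47,0],0,1]
    - [[0.17,-0.48,0],0,1]

```text
time: 11.35
eef_pos: [0.4974, 0.0182, 0.1817]
eef_rot: [0.261, 0.965, 0.0, 0.0]
ft_force: [0.9, 0.3, 0.9]
gripper_width: 0.0212
```

```bash
python3 arc.py 0.06 10
```

```text
t 11.35 r 0.0844 phi 2.3005 Ftan -0.92 Frad -0.39 [0.9 0.3 0.9] w 0.0212
[[np.float64(0.2), np.float64(-0.47), 0], 0, 1]
[[np.float64(0.11), np.float64(-0.5), 0], 0, 1]
[[np.float64(0.08), np.float64(-0.5), 0], 0, 1]
[[np.float64(0.05), np.float64(-0.51), 0], 0, 1]
[[np.float64(0.02), np.float64(-0.51), 0], 0, 1]
[[np.float64(-0.01), np.float64(-0.51), 0], 0, 1]
[[np.float64(-0.04), np.float64(-0.51), 0], 0, 1]
[[np.float64(-0.07), np.float64(-0.51), 0], 0, 1]
[[np.float64(-0.1), np.float64(-0.5), 0], 0, 1]
[[np.float64(-0.13), np.float64(-0.49), 0], 0, 1]
```

Request:
step_arm:
  increments:
    - [[0.16,-0.48,0],0,1]
    - [[0.12,-0.5,0],0,1]
    - [[0.08,-0.5,0],0,1]
    - [[0.05,-0.51,0],0,1]
    - [[0.02,-0.51,0],0,1]
    - [[-0.01,-0.51,0],0,1]
    - [[-0.04,-0.51,0],0,1]
    - [[-0.07,-0.51,0],0,1]

```text
time: 12.35
eef_pos: [0.475, -0.015, 0.1817]
eef_rot: [0.261, 0.965, 0.0, 0.0]
ft_force: [6.2, -0.7, -2.2]
gripper_width: 0.0214
```

```bash
python3 arc.py 0.03 8; python3 - <<'E'
from h import *
for c in ['scene','side']:
    im,d=eyes.snapshot(c);cv2.imwrite(f'pics/{c}7.png',im[:,:,::-1])
a=cv2.imread('pics/side7.png')[140:260,290:430];b=cv2.imread('pics/scene7.png')[180:300,210:350];cv2.imwrite('pics/z7.png',cv2.resize(np.hstack([a,b]),None,fx=2.8,fy=2.8,interpolation=cv2.INTER_CUBIC))
E
```

```text
t 12.35 r 0.0841 phi 2.7805 Ftan -1.57 Frad -6.01 [ 6.2 -0.7 -2.2] w 0.0214
[[np.float64(0.04), np.float64(-0.26), 0], 0, 1]
[[np.float64(-0.05), np.float64(-0.25), 0], 0, 1]
[[np.float64(-0.06), np.float64(-0.25), 0], 0, 1]
[[np.float64(-0.07), np.float64(-0.25), 0], 0, 1]
[[np.float64(-0.08), np.float64(-0.24), 0], 0, 1]
[[np.float64(-0.08), np.float64(-0.24), 0], 0, 1]
[[np.float64(-0.09), np.float64(-0.24), 0], 0, 1]
[[np.float64(-0.1), np.float64(-0.24), 0], 0, 1]
```

View pics/z7.png

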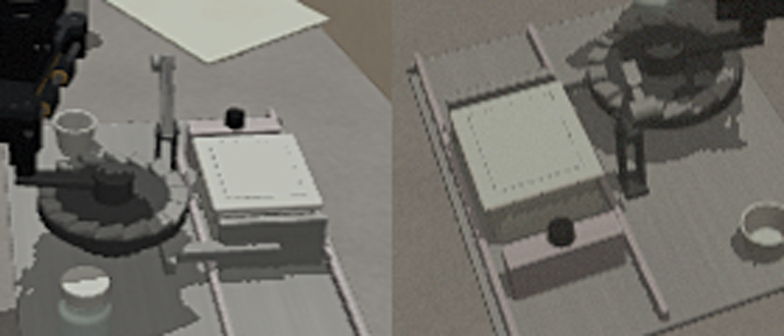

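```bash
sed -i 's/C=(.5537,-.0447)/C=(.5547,-.0445)/' arc.py; python3 arc.py 0.06 8
```

```text
t 12.45 r 0.085 phi 2.7948 Ftan 1.21 Frad -4.74 [ 4.  -2.8 -1.1] w 0.0212
[[np.float64(-0.11), np.float64(-0.5), 0], 0, 1]
[[np.float64(-0.14), np.float64(-0.49), 0], 0, 1]
[[np.float64(-0.17), np.float64(-0.48), 0], 0, 1]
[[np.float64(-0.19), np.float64(-0.47), 0], 0, 1]
[[np.float64(-0.22), np.float64(-0.46), 0], 0, 1]
[[np.float64(-0.25), np.float64(-0.44), 0], 0, 1]
[[np.float64(-0.28), np.float64(-0.43), 0], 0, 1]
[[np.float64(-0.3), np.float64(-0.41), 0], 0, 1]
```

Request:
step_arm:
  increments:
    - [[-0.2,-0.5,0],0,1]
    - [[-0.14,-0.49,0],0,1]
    - [[-0.17,-0.48,0],0,1]
    - [[-0.19,-0.47,0],0,1]
    - [[-0.22,-0.46,0],0,1]

```text
time: 13.08
eef_pos: [0.4702, -0.0405, 0.1817]
eef_rot: [0.261, 0.965, -0.0, -0.0]
ft_force: [-2.6, 1.9, 5.3]
gripper_width: 0.0213
```

```bash
python3 arc.py 0.04 10; python3 - <<'E'
from h import *
for c in ['scene','side']:
    im,d=eyes.snapshot(c);cv2.imwrite(f'pics/{c}8.png',im[:,:,::-1])
a=cv2.imread('pics/side8.png')[140:260,290:430];b=cv2.imread('pics/scene8.png')[180:300,210:350];cv2.imwrite('pics/z8.png',cv2.resize(np.hstack([a,b]),None,fx=2.8,fy=2.8,interpolation=cv2.INTER_CUBIC))
E
```

```text
t 13.075 r 0.0846 phi 3.0945 Ftan -1.83 Frad 2.67 [-2.6  1.9  5.3] w 0.0213
[[np.float64(-0.13), np.float64(-0.32), 0], 0, 1]
[[np.float64(-0.17), np.float64(-0.29), 0], 0, 1]
[[np.float64(-0.19), np.float64(-0.28), 0], 0, 1]
[[np.float64(-0.2), np.float64(-0.28), 0], 0, 1]
[[np.float64(-0.21), np.float64(-0.27), 0], 0, 1]
[[np.float64(-0.22), np.float64(-0.26), 0], 0, 1]
[[np.float64(-0.23), np.float64(-0.25), 0], 0, 1]
[[np.float64(-0.24), np.float64(-0.24), 0], 0, 1]
[[np.float64(-0.25), np.float64(-0.23), 0], 0, 1]
[[np.float64(-0.26), np.float64(-0.22), 0], 0, 1]
```

View pics/z8.png

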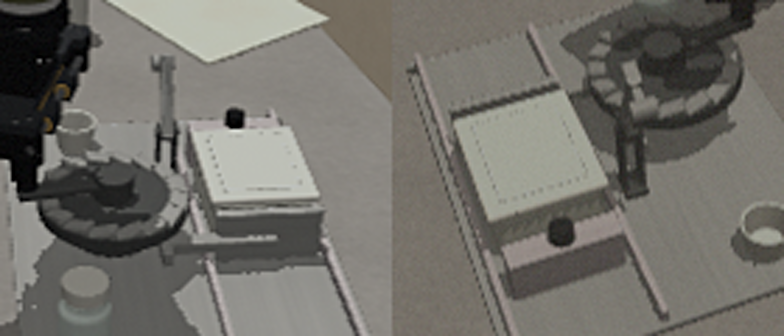

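```bash
python3 - <<'E'
from h import *
C=np.array([.5547,-.0445]);y=-.168
def loc(P):
    d=P[:2]-C;return np.array([np.cos(y)*d[0]+np.sin(y)*d[1],-np.sin(y)*d[0]+np.cos(y)*d[1]]).round(4)
z=lambda a:((a[0]-392)/2.8+210,a[1]/2.8+180)
for px,zz in [((608,188),.068),((487,222),.068),((620,213),.053),((502,248),.053)]: print(loc(atz('scene',z(px),zz)))
E
```

```text
[0.1018 0.1244]
[0.2066 0.119 ]
[0.0985 0.1422]
[0.2012 0.1381]
```

Request:
step_arm:
  increments:
    - [[-0.12,-0.31,0],0,1]
    - [[-0.17,-0.29,0],0,1]
    - [[-0.19,-0.28,0],0,1]

```text
time: 13.55
eef_pos: [0.4702, -0.0506, 0.1817]
eef_rot: [0.261, 0.965, -0.0, -0.0]
ft_force: [-2.0, 3.3, 5.0]
gripper_width: 0.0215
```

```bash
python3 arc.py 0.03 10
```

```text
t 13.55 r 0.0847 phi -3.07 Ftan -3.39 Frad 1.8 [-2.   3.3  5. ] w 0.0215
[[np.float64(-0.12), np.float64(-0.23), 0], 0, 1]
[[np.float64(-0.15), np.float64(-0.2), 0], 0, 1]
[[np.float64(-0.16), np.float64(-0.2), 0], 0, 1]
[[np.float64(-0.17), np.float64(-0.19), 0], 0, 1]
[[np.float64(-0.17), np.float64(-0.19), 0], 0, 1]
[[np.float64(-0.18), np.float64(-0.18), 0], 0, 1]
[[np.float64(-0.18), np.float64(-0.18), 0], 0, 1]
[[np.float64(-0.19), np.float64(-0.17), 0], 0, 1]
[[np.float64(-0.19), np.float64(-0.17), 0], 0, 1]
[[np.float64(-0.2), np.float64(-0.16), 0], 0, 1]
```

Request:
step_arm:
  increments:
    - [[-0.12,-0.22,0],0,1]
    - [[-0.15,-0.2,0],0,1]
    - [[-0.16,-0.2,0],0,1]
    - [[-0.17,-0.19,0],0,1]

```text
time: 14.05
eef_pos: [0.4715, -0.0604, 0.1817]
eef_rot: [0.261, 0.965, 0.0, 0.0]
ft_force: [-0.2, 2.7, 3.9]
gripper_width: 0.0209
```

```bash
python3 arc.py 0.02 10
```

```text
t 14.05 r 0.0847 phi -2.9526 Ftan -2.67 Frad -0.28 [-0.2  2.7  3.9] w 0.0209
[[np.float64(-0.09), np.float64(-0.14), 0], 0, 1]
[[np.float64(-0.12), np.float64(-0.12), 0], 0, 1]
[[np.float64(-0.12), np.float64(-0.12), 0], 0, 1]
[[np.float64(-0.12), np.float64(-0.12), 0], 0, 1]
[[np.float64(-0.12), np.float64(-0.12), 0], 0, 1]
[[np.float64(-0.13), np.float64(-0.12), 0], 0, 1]
[[np.float64(-0.13), np.float64(-0.11), 0], 0, 1]
[[np.float64(-0.13), np.float64(-0.11), 0], 0, 1]
[[np.float64(-0.13), np.float64(-0.11), 0], 0, 1]
[[np.float64(-0.13), np.float64(-0.1), 0], 0, 1]
```

Request:
step_arm:
  increments:
    - [[-0.1,-0.14,0],0,1]
    - [[-0.12,-0.12,0],0,1]
    - [[-0.12,-0.12,0],0,1]
    - [[-0.12,-0.12,0],0,1]

```text
time: 14.55
eef_pos: [0.473, -0.067, 0.1817]
eef_rot: [0.261, 0.965, 0.0, 0.0]
ft_force: [-0.2, 2.4, 3.0]
gripper_width: 0.0215
```

```bash
python3 arc.py 0.02 6
```

```text
t 14.55 r 0.0848 phi -2.8733 Ftan -2.36 Frad -0.45 [-0.2  2.4  3. ] w 0.0215
[[np.float64(-0.11), np.float64(-0.13), 0], 0, 1]
[[np.float64(-0.12), np.float64(-0.12), 0], 0, 1]
[[np.float64(-0.13), np.float64(-0.11), 0], 0, 1]
[[np.float64(-0.13), np.float64(-0.11), 0], 0, 1]
[[np.float64(-0.13), np.float64(-0.11), 0], 0, 1]
[[np.float64(-0.13), np.float64(-0.1), 0], 0, 1]
```

Request:
step_arm:
  increments:
    - [[-0.12,-0.12,0],0,1]
    - [[-0.12,-0.12,0],0,1]
    - [[-0.13,-0.11,0],0,1]

```text
time: 14.92
eef_pos: [0.4744, -0.0718, 0.1817]
eef_rot: [0.261, 0.965, 0.0, 0.0]
ft_force: [-0.2, 3.2, 3.0]
gripper_width: 0.0211
```

```bash
python3 arc.py 0.02 6; python3 - <<'E'
from h import *
for c in ['scene','side']:
    im,d=eyes.snapshot(c);cv2.imwrite(f'pics/{c}9.png',im[:,:,::-1])
a=cv2.imread('pics/side9.png')[140:260,290:430];b=cv2.imread('pics/scene9.png')[180:300,210:350];cv2.imwrite('pics/z9.png',cv2.resize(np.hstack([a,b]),None,fx=2.8,fy=2.8,interpolation=cv2.INTER_CUBIC))
E
```

```text
t 14.925 r 0.0848 phi -2.8132 Ftan -3.05 Frad -0.87 [-0.2  3.2  3. ] w 0.0211
[[np.float64(-0.12), np.float64(-0.13), 0], 0, 1]
[[np.float64(-0.13), np.float64(-0.11), 0], 0, 1]
[[np.float64(-0.13), np.float64(-0.1), 0], 0, 1]
[[np.float64(-0.14), np.float64(-0.1), 0], 0, 1]
[[np.float64(-0.14), np.float64(-0.1), 0], 0, 1]
[[np.float64(-0.14), np.float64(-0.1), 0], 0, 1]
```

View pics/z9.png

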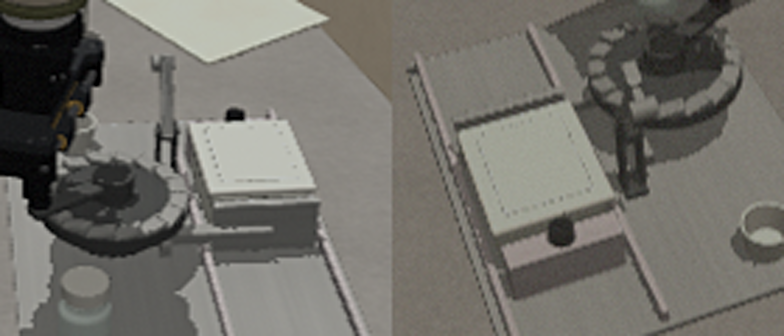

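Request:
step_arm:
  increments:
    - [[-0.12,-0.12,0],0,1]
    - [[-0.13,-0.11,0],0,1]

```text
time: 15.28
eef_pos: [0.4755, -0.075, 0.1817]
eef_rot: [0.261, 0.965, 0.0, 0.0]
ft_force: [2.1, 4.2, 1.8]
gripper_width: 0.0217
```

```bash
python3 arc.py 0.02 1
```

```text
t 15.275 r 0.0849 phi -2.7746 Ftan -3.15 Frad -3.47 [2.1 4.2 1.8] w 0.0217
[[np.float64(-0.13), np.float64(-0.12), 0], 0, 1]
```

Request:
step_arm:
  increments:
    - [[-0.13,-0.1,0],0,1]
    - [[-0.14,-0.1,0],0,1]

```text
time: 15.52
eef_pos: [0.4767, -0.0779, 0.1817]
eef_rot: [0.261, 0.965, 0.0, -0.0]
ft_force: [2.0, 4.9, 3.2]
gripper_width: 0.0215
```

```bash
python3 arc.py 0.02 4
```

```text
t 15.525 r 0.0848 phi -2.737 Ftan -3.75 Frad -3.77 [2.  4.9 3.2] w 0.0215
[[np.float64(-0.13), np.float64(-0.11), 0], 0, 1]
[[np.float64(-0.14), np.float64(-0.1), 0], 0, 1]
[[np.float64(-0.14), np.float64(-0.09), 0], 0, 1]
[[np.float64(-0.14), np.float64(-0.09), 0], 0, 1]
```

Request:
step_arm:
  increments:
    - [[-0.14,-0.1,0],0,1]
    - [[-0.14,-0.1,0],0,1]

```text
time: 15.78
eef_pos: [0.478, -0.0806, 0.1817]
eef_rot: [0.261, 0.965, 0.0, -0.0]
ft_force: [-0.3, 7.9, 4.9]
gripper_width: 0.0214
```

```bash
python3 arc.py 0.02 4
```

```text
t 15.775 r 0.0848 phi -2.7018 Ftan -7.28 Frad -3.14 [-0.3  7.9  4.9] w 0.0214
[[np.float64(-0.13), np.float64(-0.11), 0], 0, 1]
[[np.float64(-0.14), np.float64(-0.09), 0], 0, 1]
[[np.float64(-0.14), np.float64(-0.09), 0], 0, 1]
[[np.float64(-0.15), np.float64(-0.09), 0], 0, 1]
```

Request:
step_arm:
  increments:
    - [[0,0,0],0,1]
    - [[0,0,0],0,1]

```text
time: 16.02
eef_pos: [0.478, -0.0807, 0.1816]
eef_rot: [0.261, 0.965, 0.0, -0.0]
ft_force: [0.5, 5.5, 2.6]
gripper_width: 0.0215
```

```bash
python3 arc.py 0.02 2
```

```text
t 16.025 r 0.0848 phi -2.7006 Ftan -4.77 Frad -2.84 [0.5 5.5 2.6] w 0.0215
[[np.float64(-0.13), np.float64(-0.11), 0], 0, 1]
[[np.float64(-0.14), np.float64(-0.09), 0], 0, 1]
```

Request:
step_arm:
  increments:
    - [[-0.03,-0.03,0],0,1]
    - [[-0.04,-0.02,0],0,1]

```text
time: 16.27
eef_pos: [0.4782, -0.0811, 0.1817]
eef_rot: [0.26, 0.965, 0.0, -0.0]
ft_force: [-0.2, 7.7, 3.7]
gripper_width: 0.0212
```

```bash
python3 arc.py 0.02 1
```

```text
t 16.275 r 0.0848 phi -2.6947 Ftan -7.06 Frad -3.16 [-0.2  7.7  3.7] w 0.0212
[[np.float64(-0.13), np.float64(-0.11), 0], 0, 1]
```

Request:
step_arm:
  increments:
    - [[-0.03,-0.03,0],0,1]
    - [[-0.04,-0.02,0],0,1]

```text
time: 16.52
eef_pos: [0.4786, -0.0818, 0.1816]
eef_rot: [0.26, 0.965, 0.001, -0.001]
ft_force: [-0.1, 8.4, 4.3]
gripper_width: 0.0211
```

```bash
python3 arc.py 0.02 1
```

```text
t 16.525 r 0.0848 phi -2.686 Ftan -7.6 Frad -3.63 [-0.1  8.4  4.3] w 0.0211
[[np.float64(-0.13), np.float64(-0.11), 0], 0, 1]
```

Request:
step_arm:
  increments:
    - [[0,0,0],0,1]
    - [[0,0,0],0,0.4]
    - [[0,0,0],0,0.4]
    - [[0,0,0],0,0.4]

```text
time: 17.02
eef_pos: [0.4784, -0.0834, 0.1813]
eef_rot: [0.261, 0.965, -0.0, -0.0]
ft_force: [0.9, -0.7, 0.2]
gripper_width: 0.0439
```

```bash
python3 arc.py 0.02 1;  python3 - <<'E'
from h import *
for c in ['wrist','side','scene']:
    im,d=eyes.snapshot(c);cv2.imwrite(f'pics/{c}10.png',im[:,:,::-1])
E
```

```text
t 17.025 r 0.0857 phi -2.67 Ftan 0.98 Frad -0.47 [ 0.9 -0.7  0.2] w 0.0439
[[np.float64(-0.18), np.float64(-0.03), 0], 0, 1]
```

View pics/wrist10.png

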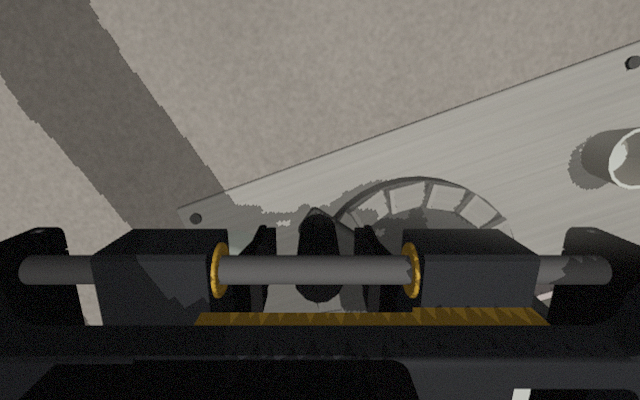

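Request:
step_arm:
  increments:
    - [[0,0,-3],0,0.4]
    - [[0,0,-5],0,0.4]
    - [[0,0,-0.5],0,0.4]
    - [[-1.24,4.2,0],0,0.5]
    - [[-1.24,4.2,0],0,0.5]
    - [[-1.24,4.2,0],0,0.5]
    - [[-1.24,4.2,0],0,0.5]
    - [[-1.24,4.3,0],0,0.5]
    - [[0,0,0],0.174,0.5]
    - [[0,0,0],0.174,0.5]
    - [[0,0,0],0.174,0.5]
    - [[0,0,0],0.174,0.5]
    - [[0,0,0],0.174,0.5]
    - [[0,0,0],0.174,0.5]
    - [[0,0,0],0.174,0.5]
    - [[0,0,0],0,0.5]
    - [[0,0,0],0,0.5]

```text
time: 19.3
eef_pos: [0.6385, 0.0682, 0.2662]
eef_rot: [0.765, 0.644, -0.0, -0.0]
ft_force: [-0.5, -0.0, 0.2]
gripper_width: 0.0436
```

```bash
python3 - <<'E'
from h import *
s=get_state();print(s['time'],s['eef_pos'],R.from_quat(s['eef_rot']).as_matrix().round(3).tolist(),s['ft_force'])
for c in ['wrist','side','scene']:
    im,d=eyes.snapshot(c);cv2.imwrite(f'pics/{c}11.png',im[:,:,::-1])
    for n,z in [('crank_handle',.13),('wheel_top',.08),('pawl_knob',.1476),('pusher',.008),('tub_center',.038)]:
      for r in models.pinpoint(c,n)[:1]:
        px=np.array(r['centre'])*[640,400];print(c,n,round(r['score'],2),px.round(1),atz(c,px,z).round(4))
a=cv2.imread('pics/side11.png')[140:260,290:430];b=cv2.imread('pics/scene11.png')[180:300,210:350];cv2.imwrite('pics/z11.png',cv2.resize(np.hstack([a,b]),None,fx=2.8,fy=2.8,interpolation=cv2.INTER_CUBIC))
E
```

```text
19.3 [0.63845645 0.06818837 0.26618516] [[0.17, 0.985, -0.001], [0.985, -0.17, -0.0], [-0.0, -0.001, -1.0]] [-0.52113716 -0.03587847  0.17038485]
wrist wheel_top 0.73 [251.5 310.6] [ 0.5529 -0.0449  0.08  ]
wrist pawl_knob 0.76 [319.3 216.8] [0.6419 0.0664 0.1476]
wrist tub_center 0.58 [394.4 232.6] [ 0.7153 -0.0034  0.038 ]
side crank_handle 0.66 [308.3 202.8] [ 0.4828 -0.085   0.13  ]
side wheel_top 0.91 [334.  210.3] [ 0.5591 -0.0663  0.08  ]
side pusher 0.89 [386.1 229.2] [ 0.7046 -0.0938  0.008 ]
side tub_center 0.86 [377.8 201.8] [ 0.7143 -0.0012  0.038 ]
scene wheel_top 0.84 [308.9 202.6] [ 0.5562 -0.0336  0.08  ]
scene pawl_knob 0.68 [241.3 151.6] [ 0.6387 -0.2529  0.1476]
scene pusher 0.53 [252.9 229.3] [ 0.6982 -0.0957  0.008 ]
scene tub_center 0.96 [262.  243.5] [ 0.7109 -0.0092  0.038 ]
```

View pics/wrist11.png

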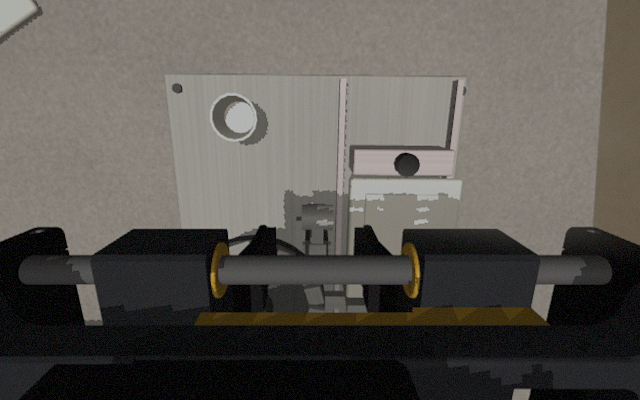

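View pics/z11.png

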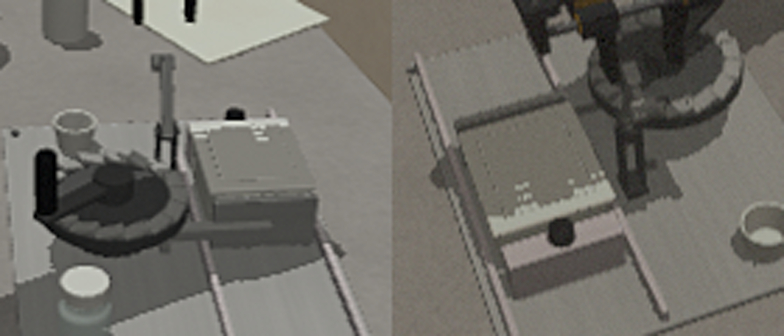

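Request:
step_arm:
  increments:
    - [[0,0.2,2.5],0,0.5]
    - [[0,0,2.5],0,0.5]
    - [[0,0,1.6],0,0.5]
    - [[0,0,0],0,0.5]
    - [[0,0,0],0,1]
    - [[0,0,0],0,1]
    - [[0,0,0],0,1]
    - [[0,0,0],0,1]

```text
time: 21.2
eef_pos: [0.6403, 0.0682, 0.2014]
eef_rot: [0.766, 0.643, 0.0, -0.0]
ft_force: [-4.0, 0.1, 5.9]
gripper_width: 0.0217
```

```bash
python3 - <<'E'
from h import *
s=get_state();print(s['time'],s['eef_pos'],s['ft_force'],s['moment'])
H=np.array([.631,.0215]);u=np.array([.167,.986]);print('rel',(s['eef_pos'][:2]-H)@u*100,(s['eef_pos'][2]-.051-.094)*100)
a0=np.arctan2(20,-68);prev=None
for q in np.r_[np.arange(2,.1,-.12),.1]:
    v=7.1*np.array([np.cos(a0-q),np.sin(a0-q)])
    if prev is not None: print(round(q,2),[round(v[0]-prev[0],2),0,round(prev[1]-v[1],2)],v.round(2))
    prev=v
im,d=eyes.snapshot('side');a=im[120:240,290:430,::-1];cv2.imwrite('pics/z12.png',cv2.resize(a,None,fx=4,fy=4,interpolation=cv2.INTER_CUBIC))
E
```

```text
21.2 [0.64030072 0.06815123 0.20136562] [-3.96876351  0.12521265  5.8586013 ] [ 0.03661945  0.99163352 -0.07102293]
rel 4.755132942837802 5.63656170209067
1.88 [np.float64(-0.68), 0, np.float64(-0.52)] [3.98 5.88]
1.76 [np.float64(-0.73), 0, np.float64(-0.43)] [3.25 6.31]
1.64 [np.float64(-0.78), 0, np.float64(-0.34)] [2.47 6.66]
1.52 [np.float64(-0.81), 0, np.float64(-0.25)] [1.65 6.9 ]
1.4 [np.float64(-0.84), 0, np.float64(-0.15)] [0.82 7.05]
1.28 [np.float64(-0.85), 0, np.float64(-0.05)] [-0.03  7.1 ]
1.16 [np.float64(-0.85), 0, np.float64(0.06)] [-0.88  7.04]
1.04 [np.float64(-0.84), 0, np.float64(0.16)] [-1.72  6.89]
0.92 [np.float64(-0.81), 0, np.float64(0.26)] [-2.53  6.63]
0.8 [np.float64(-0.78), 0, np.float64(0.35)] [-3.31  6.28]
0.68 [np.float64(-0.73), 0, np.float64(0.44)] [-4.04  5.84]
0.56 [np.float64(-0.67), 0, np.float64(0.53)] [-4.71  5.32]
0.44 [np.float64(-0.6), 0, np.float64(0.6)] [-5.31  4.71]
0.32 [np.float64(-0.53), 0, np.float64(0.67)] [-5.84  4.04]
0.2 [np.float64(-0.44), 0, np.float64(0.73)] [-6.28  3.32]
0.1 [np.float64(-0.3), 0, np.float64(0.64)] [-6.58  2.67]
```

View pics/z12.png

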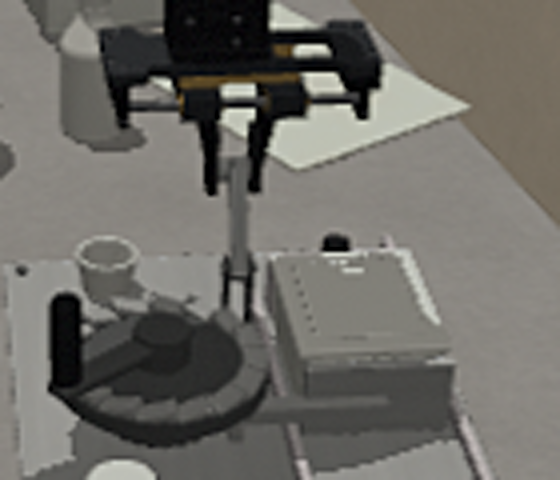

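Request:
step_arm:
  increments:
    - [[-0.68,0,-0.52],0,1]
    - [[-0.73,0,-0.43],0,1]
    - [[-0.78,0,-0.34],0,1]
    - [[-0.81,0,-0.25],0,1]
    - [[-0.84,0,-0.15],0,1]
    - [[-0.85,0,-0.05],0,1]

```text
time: 22.0
eef_pos: [0.6319, 0.0219, 0.2184]
eef_rot: [0.766, 0.643, 0.0, -0.001]
ft_force: [-4.3, 5.1, 0.3]
gripper_width: 0.0217
```

Request:
step_arm:
  increments:
    - [[-0.85,0,0.06],0,1]
    - [[-0.84,0,0.16],0,1]
    - [[-0.81,0,0.26],0,1]
    - [[-0.78,0,0.35],0,1]
    - [[-0.73,0,0.44],0,1]
    - [[0,0,0],0,1]

```text
time: 22.75
eef_pos: [0.6245, -0.0192, 0.2054]
eef_rot: [0.767, 0.642, -0.001, -0.0]
ft_force: [-6.4, 1.5, 4.2]
gripper_width: 0.0216
```

```bash
python3 - <<'E'
from h import *
s=get_state();print(s['time'],s['eef_pos'],s['ft_force'])
H=np.array([.631,.0215]);u=np.array([.167,.986]);print('rel',(s['eef_pos'][:2]-H)@u*100,(s['eef_pos'][2]-.051-.094)*100)
im,d=eyes.snapshot('side');a=im[120:240,290:430,::-1];cv2.imwrite('pics/z13.png',cv2.resize(a,None,fx=4,fy=4,interpolation=cv2.INTER_CUBIC))
E
```

```text
22.75 [ 0.62453346 -0.01922108  0.20539781] [-6.39596998  1.47833488  4.15524877]
rel -4.123089987710512 6.039781270292776
```

View pics/z13.png

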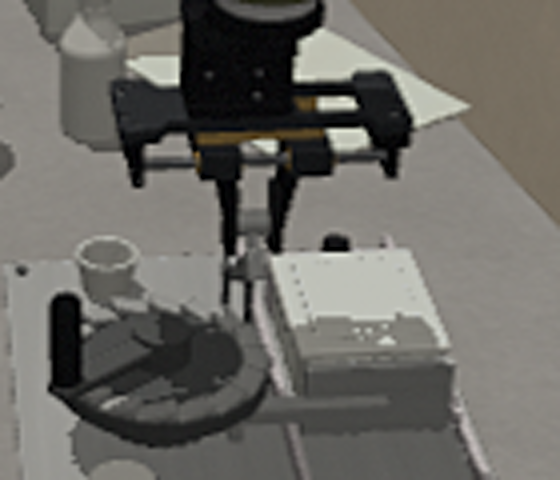

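Request:
step_arm:
  increments:
    - [[-0.67,0,0.53],0,1]
    - [[-0.6,0,0.6],0,1]
    - [[-0.53,0,0.67],0,1]
    - [[-0.22,0,0.36],0,1]
    - [[-0.22,0,0.37],0,1]
    - [[0,0,0],0,1]

```text
time: 23.55
eef_pos: [0.6206, -0.0412, 0.18]
eef_rot: [0.767, 0.642, -0.001, -0.0]
ft_force: [-6.8, -0.0, 3.9]
gripper_width: 0.0217
```

```bash
cat > st.py <<'E'
from h import *
s=get_state();print(s['time'],s['eef_pos'],s['ft_force'])
H=np.array([.631,.0215]);u=np.array([.167,.986]);print('rel',(s['eef_pos'][:2]-H)@u*100,(s['eef_pos'][2]-.051-.094)*100)
im,d=eyes.snapshot('side');a=im[120:240,290:430,::-1];cv2.imwrite('pics/z%d.png'%(s['time']*100),cv2.resize(a,None,fx=4,fy=4,interpolation=cv2.INTER_CUBIC));print('z%d'%(s['time']*100))
E
python3 st.py
```

```text
23.55 [ 0.62056781 -0.04120908  0.18001302] [-6.75149368 -0.03931746  3.85863959]
rel -6.3573328161182845 3.5013015114371133
z2355
```

Request:
step_arm:
  increments:
    - [[-0.15,0,0.3],0,1]
    - [[-0.14,0,0.3],0,1]
    - [[0,0,0],0,1]

```text
time: 23.98
eef_pos: [0.6201, -0.044, 0.1741]
eef_rot: [0.767, 0.642, -0.001, -0.0]
ft_force: [-6.5, -0.3, 3.3]
gripper_width: 0.0216
```

```bash
python3 st.py
```

```text
23.975 [ 0.62005104 -0.04402649  0.17410726] [-6.50208638 -0.28560603  3.26373705]
rel -6.643760033999675 2.9107256647948887
z2397
```

Request:
step_arm:
  increments:
    - [[-0.06,0,0.15],0,1]
    - [[0,0,0],0,1]

```text
time: 24.28
eef_pos: [0.62, -0.0445, 0.1727]
eef_rot: [0.767, 0.642, -0.001, -0.0]
ft_force: [-6.8, 1.1, 3.1]
gripper_width: 0.0216
```

Request:
step_arm:
  increments:
    - [[-0.05,0,0.15],0,1]
    - [[0,0,0],0,1]

```text
time: 24.52
eef_pos: [0.6199, -0.0451, 0.1712]
eef_rot: [0.767, 0.642, -0.001, -0.0]
ft_force: [-6.8, -0.4, 3.1]
gripper_width: 0.0217
```

```bash
python3 st.py
```

```text
24.525 [ 0.61988395 -0.04509667  0.17116377] [-6.82733637 -0.39370951  3.13981466]
rel -6.752070060870208 2.6163768143563777
z2452
```

Request:
step_arm:
  increments:
    - [[-0.04,0,0.13],0,1]
    - [[0,0,0],0,1]

```text
time: 24.82
eef_pos: [0.6198, -0.0455, 0.17]
eef_rot: [0.767, 0.642, -0.001, -0.0]
ft_force: [-7.2, 0.7, 3.4]
gripper_width: 0.0215
```

Request:
step_arm:
  increments:
    - [[-0.03,0,0.1],0,1]
    - [[0,0,0],0,1]

```text
time: 25.08
eef_pos: [0.6198, -0.0456, 0.1698]
eef_rot: [0.767, 0.642, -0.001, -0.0]
ft_force: [-9.5, 0.9, 9.7]
gripper_width: 0.0215
```

Request:
step_arm:
  increments:
    - [[0.02,0,-0.1],0,1]
    - [[0,0,0],0,1]
    - [[0,0,0],0,0.5]
    - [[0,0,0],0,0.5]
    - [[0,0,0],0,0.5]
    - [[0,0,-1.5],0,0.5]
    - [[0,0,-4],0,0.5]
    - [[0,0,-5],0,0.5]
    - [[0,0,0],0,0.5]

```text
time: 26.2
eef_pos: [0.6226, -0.0445, 0.2807]
eef_rot: [0.766, 0.643, 0.003, 0.003]
ft_force: [-0.5, 0.5, -1.1]
gripper_width: 0.0433
```

```bash
python3 - <<'E'
from h import *
s=get_state();print(s['time'],s['eef_pos'],s['ft_force'])
for c in ['wrist','side','scene']:
    im,d=eyes.snapshot(c);cv2.imwrite(f'pics/{c}20.png',im[:,:,::-1])
    for n,z in [('crank_handle',.13),('wheel_top',.08),('pawl_knob',.114),('pawl_hinge',.094),('pusher',.008),('tub_center',.038)]:
      for r in models.pinpoint(c,n)[:1]:
        px=np.array(r['centre'])*[640,400];print(c,n,round(r['score'],2),px.round(1),atz(c,px,z).round(4))
a=cv2.imread('pics/side20.png')[140:260,290:430];b=cv2.imread('pics/scene20.png')[170:290,210:350];cv2.imwrite('pics/z20.png',cv2.resize(np.hstack([a,b]),None,fx=2.8,fy=2.8,interpolation=cv2.INTER_CUBIC))
E
```

```text
26.2 [ 0.62255018 -0.04451302  0.28065728] [-0.48705583  0.54320055 -1.0973634 ]
wrist wheel_top 0.76 [241.2 201.3] [ 0.5494 -0.0433  0.08  ]
wrist pawl_knob 0.73 [309.8 198.8] [ 0.6164 -0.0428  0.114 ]
wrist pawl_hinge 0.91 [309.6 119. ] [0.6274 0.0209 0.094 ]
wrist pusher 0.78 [382.5 194.6] [ 0.6952 -0.0816  0.008 ]
wrist tub_center 0.67 [393.4 129.5] [ 0.7094 -0.0055  0.038 ]
side crank_handle 0.6 [307.6 204.2] [ 0.4795 -0.0907  0.13  ]
side wheel_top 0.94 [332.6 207.6] [ 0.5592 -0.0531  0.08  ]
side pawl_knob 0.7 [354.  186.5] [ 0.6312 -0.0172  0.114 ]
side pawl_hinge 0.65 [349.8 182.9] [0.6377 0.034  0.094 ]
side pusher 0.98 [380.3 227.6] [ 0.6917 -0.0827  0.008 ]
side tub_center 0.94 [377.7 200.8] [0.7161 0.0037 0.038 ]
scene wheel_top 0.56 [309.3 200.6] [ 0.5512 -0.0397  0.08  ]
scene pawl_knob 0.62 [285.8 198.2] [ 0.6149 -0.0477  0.114 ]
scene pawl_hinge 0.76 [297.7 219.1] [0.6186 0.0163 0.094 ]
scene pusher 0.87 [256.1 228.4] [ 0.6894 -0.094   0.008 ]
scene tub_center 0.8 [262.7 244.3] [ 0.7107 -0.0058  0.038 ]
```

View pics/z20.png

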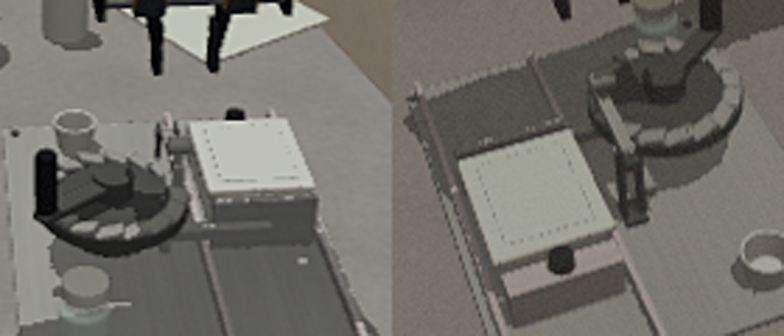

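View pics/wrist20.png

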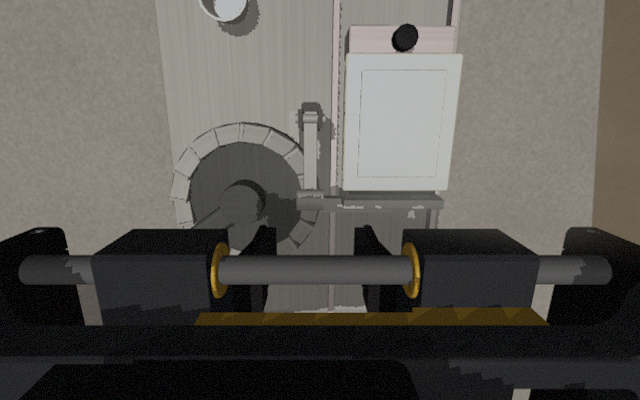

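```bash
python3 - <<'E'
import cv2,numpy as np
for a,b,c in [('side11','side20',(290,190,325,225)),('side10','side20',(375,180,425,250)),('side11','side20',(365,185,410,215))]:
    A=cv2.imread(f'pics/{a}.png',0)[c[1]:c[3],c[0]:c[2]].astype(np.float32);B=cv2.imread(f'pics/{b}.png',0)[c[1]:c[3],c[0]:c[2]].astype(np.float32)
    print(a,cv2.phaseCorrelate(A,B,cv2.createHanningWindow(A.shape[::-1],cv2.CV_32F)))
from h import *
o=[('scene0','scene20')]
for c,r in [('scene',(320,240,520,400)),('side',(300,310,345,390)),('side',(345,285,450,375)),('side',(190,120,330,190))]:
    A=cv2.imread(f'pics/{c}0.png',0)[r[1]:r[3],r[0]:r[2]].astype(np.float32);B=cv2.imread(f'pics/{c}20.png',0)[r[1]:r[3],r[0]:r[2]].astype(np.float32)
    print(c,cv2.phaseCorrelate(A,B))
E
```

```text
side11 ((0.15114032429755397, -0.04886166229337263), 0.8149556852417228)
side10 ((-0.026049907814421402, 0.2952392263782997), 0.555747020509508)
side11 ((0.6871682022729075, 0.08756546103119156), 0.5414270033659758)
scene ((0.026516694068519087, -0.01665271557402548), 0.9651373834609985)
side ((0.5172345130093703, 0.0034858297569755337), 0.9993399567074246)
side ((0.00510658513488238, 0.018353737189869435), 1.0098902057718349)
side ((0.13459148361792472, 0.036683084406277544), 0.6984012420346708)
```

Handle, wheel, tub and bystanders are unchanged since the release, and the arm is clear. Handing in.

```bash
python3 -c "
from bench import ctrl,get_state
print(ctrl.job_done()); print(get_state()['time'])"
```

```text
the job is handed in; nothing more can be done
None
the job is handed in; nothing more can be done
```

I finished the job and handed it in at about 26 s of the 72 s; no verdict was reported.

- **What I did:** I lifted the pawl by its knob and laid it back on its rest. I then turned the crank backwards until the pusher slid the tub against the end stop. After that I put the pawl back on the teeth, let go and raised the arm clear.
- **Press on the tub:** While creeping, the last tangential force on the handle was 7.6 N, which works out to about 10–11 N. About 2.7 mm of pad travel after contact gives roughly 8–10 N. Neither is a direct measurement. When the arm paused mid-press, the handle read only about 4.8 N, because the brake carried part of the load, so I used the creeping reading.
- **Pawl:** Lowering it, the vertical force rose about 6 N when it met the teeth. I backed off 1 mm before releasing.
- **Last checks:**
  - The pictures show the pawl down on the teeth and the tub against the stop.
  - The handle had not shifted since I let go of it (under 0.2 px). The tub patch read a 0.7 px sideways shift, about 2 mm, but the match was poor and the lighting on it had changed.
  - The bystanders I compared had not moved (0.5 px or less). The spice jar and sample cup I judged only by eye.
  - The wrist force was about 1 N, with nothing in contact.
- **Disagreement:** The networks' points from the side and scene cameras were up to 2–3 cm apart at worst. I relied on the close wrist views and the known sizes instead.

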